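# Rack four dried finials in reverse order

### The job

The four turned finials have dried on the white board and will be fitted from the other end of the banister, so move them from their cork pads into the dark wooden rack in reverse order: the one nearest the board's brass end goes into the socket farthest from the rack's brass end, and so on, until the last goes into the socket next to the rack's brass end. Keep every finial upright, set it down rather than dropping it, and leave it standing with its foot flat on the floor of its socket.

Things in the scene. Friction and masses are not known exactly. Their poses are not given: they have to be found in the camera images.
- ball: Ball finial: brown turned wood, on a round foot 38 mm across and 10 mm high; origin at the centre of its underside, z up. 76 mm tall, about 60 g: a neck 20 mm thick, then a ball 40 mm across whose centre is 56 mm above the origin (grip there).
- spire: Spire finial: brown turned wood, on a round foot 38 mm across and 10 mm high; origin at the centre of its underside, z up. 85 mm tall, about 55 g: a round belly 38 mm across with upright sides from 27 to 48 mm above the origin (grip at about 39), then a slim taper to a blunt tip 8 mm across.
- mushroom: Mushroom finial: brown turned wood, on a round foot 38 mm across and 10 mm high; origin at the centre of its underside, z up. 58 mm tall, about 45 g: a stem 20 mm thick, then a flat round cap 44 mm across with an upright rim from 37 to 51 mm above the origin (grip at 44).
- square: Square-block finial: brown turned wood, on a round foot 38 mm across and 10 mm high; origin at the centre of its underside, z up. 62 mm tall, about 65 g: a square block 36 x 36 mm, sides along its own x and y, from 20 to 48 mm above the origin (grip two opposite faces at about 36), with two smaller square steps on top.
- pad_ball: This is a fixed round cork pad 52 mm across and 6 mm thick, at one of the four places on the drying board; origin at the centre of its underside, which lies 8 mm above the bench (its top 14 mm). The four pads look alike; at the start the ball finial stands on it, up to 4 mm off centre, so its place is the ball finial's place in the row. Pads never move.
- pad_spire: This is a fixed round cork pad 52 mm across and 6 mm thick, at one of the four places on the drying board; origin at the centre of its underside, which lies 8 mm above the bench (its top 14 mm). The four pads look alike; at the start the spire finial stands on it, up to 4 mm off centre, so its place is the spire finial's place in the row. Pads never move.
- pad_mushroom: This is a fixed round cork pad 52 mm across and 6 mm thick, at one of the four places on the drying board; origin at the centre of its underside, which lies 8 mm above the bench (its top 14 mm). The four pads look alike; at the start the mushroom finial stands on it, up to 4 mm off centre, so its place is the mushroom finial's place in the row. Pads never move.
- pad_square: This is a fixed round cork pad 52 mm across and 6 mm thick, at one of the four places on the drying board; origin at the centre of its underside, which lies 8 mm above the bench (its top 14 mm). The four pads look alike; at the start the square-block finial stands on it, up to 4 mm off centre, so its place is the square-block finial's place in the row. Pads never move.
- drying_board: Fixed white board, 330 x 86 mm and 8 mm thick, with a brass plate 26 mm high across its +x end. Origin at the centre of its underside on the bench; x runs along the row towards the brass plate. The four pads lie on it at x = -105, -35, +35 and +105 mm, y = 0.
- rack: Fixed dark wooden rack, 316 x 86 mm and 16 mm high, with a brass plate 34 mm high across its +x end. Origin at the centre of the wood's underside on the bench; x runs along the row towards the brass plate. Four round sockets 56 mm across and 7 mm deep (grey-lined floor 9 mm above the bench), empty at the start, are centred at x = -105, -35, +35 and +105 mm, y = 0.
Things that resemble listed ones, but are neither listed nor needed, are in the scene too. Leave any blue or orange look-alike of the ball alone.

How it is judged:
At the end, for the whole second after the job is handed in: Each finial is in the rack socket that mirrors its pad's place on the drying board (nearest the board's brass end to farthest from the rack's, and so on): within 12 mm of the socket centre along and across the rack, foot under 3 mm above the socket floor, upright within 0.1 rad, at rest (((x of pad_ball in the frame of drying_board between -0.125 and -0.085 m and x of ball in the frame of rack between 0.093 and 0.117 m) or (x of pad_ball in the frame of drying_board between -0.055 and -0.015 m and x of ball in the frame of rack between 0.023 and 0.047 m) or (x of pad_ball in the frame of drying_board between 0.015 and 0.055 m and x of ball in the frame of rack between -0.047 and -0.023 m) or (x of pad_ball in the frame of drying_board between 0.085 and 0.125 m and x of ball in the frame of rack between -0.117 and -0.093 m)) and y of ball in the frame of rack between -0.012 and 0.012 m and z of each of ball, spire, mushroom, square in the frame of rack below 0.012 m and angle between each of ball, spire, mushroom, square's own z axis and vertical below 0.1 rad and linear speed of each of ball, spire, mushroom, square below 0.02 m/s and angular speed of each of ball, spire, mushroom, square below 0.2 rad/s and ((x of pad_spire in the frame of drying_board between -0.125 and -0.085 m and x of spire in the frame of rack between 0.093 and 0.117 m) or (x of pad_spire in the frame of drying_board between -0.055 and -0.015 m and x of spire in the frame of rack between 0.023 and 0.047 m) or (x of pad_spire in the frame of drying_board between 0.015 and 0.055 m and x of spire in the frame of rack between -0.047 and -0.023 m) or (x of pad_spire in the frame of drying_board between 0.085 and 0.125 m and x of spire in the frame of rack between -0.117 and -0.093 m)) and y of spire in the frame of rack between -0.012 and 0.012 m and ((x of pad_mushroom in the frame of drying_board between -0.125 and -0.085 m and x of mushroom in the frame of rack between 0.093 and 0.117 m) or (x of pad_mushroom in the frame of drying_board between -0.055 and -0.015 m and x of mushroom in the frame of rack between 0.023 and 0.047 m) or (x of pad_mushroom in the frame of drying_board between 0.015 and 0.055 m and x of mushroom in the frame of rack between -0.047 and -0.023 m) or (x of pad_mushroom in the frame of drying_board between 0.085 and 0.125 m and x of mushroom in the frame of rack between -0.117 and -0.093 m)) and y of mushroom in the frame of rack between -0.012 and 0.012 m and ((x of pad_square in the frame of drying_board between -0.125 and -0.085 m and x of square in the frame of rack between 0.093 and 0.117 m) or (x of pad_square in the frame of drying_board between -0.055 and -0.015 m and x of square in the frame of rack between 0.023 and 0.047 m) or (x of pad_square in the frame of drying_board between 0.015 and 0.055 m and x of square in the frame of rack between -0.047 and -0.023 m) or (x of pad_square in the frame of drying_board between 0.085 and 0.125 m and x of square in the frame of rack between -0.117 and -0.093 m)) and y of square in the frame of rack between -0.012 and 0.012 m); the robot touches nothing.
It fails at once if a finial is knocked over or tipped far from upright (angle between any of ball, spire, mushroom, square's own z axis and vertical above 0.7 rad).
It fails at once if a finial is dropped or thrown: it moves faster than 0.6 m/s with no finger touching it (a fall of some 18 mm) ((linear speed of ball above 0.6 m/s and contact force between the fingers and ball below 0.01 N) or (linear speed of spire above 0.6 m/s and contact force between the fingers and spire below 0.01 N) or (linear speed of mushroom above 0.6 m/s and contact force between the fingers and mushroom below 0.01 N) or (linear speed of square above 0.6 m/s and contact force between the fingers and square below 0.01 N)).
It also fails if it takes over 112 s, if anything falls off the work surface, if the arm or the gripper's body presses on something with over 40 N, if the wrist force passes 120 N, or if a joint passes its speed limit or range.

### The arm

A 7-joint arm with a two-finger parallel gripper is mounted at the origin on the work surface. World frame = base frame: x ahead of the robot, y to its left, z up, the work surface at z = 0. Lengths are in m, angles in rad, forces in N, time in s.
With the tool pointing down it reaches from about 0.425 to 0.925 m from the base axis. Payload 6.8 kg.
Tool frame: the origin (TCP) lies midway between the tips of the shut fingers; the grasp point (between the pads) lies 19 mm behind it (ctrl.pinch_z is the distance from the TCP to the grasp point, in m); z points along the fingers, y is the line along which they close (so a half turn about z gives the same grasp; the last joint's range is limited). The gripper opens to 85 mm and grips with 20 to 120 N. Pads are 22 mm wide; open, the fingers measure 114 mm over their backs; the gripper's body (76 mm by 85 mm) begins 54 mm behind the grasp point. The pads swing forward as they close: fully open they stand 13 mm farther back than shut.
Start: joints at [1.009, 0.477, 0.022, 1.555, -0.011, 1.109, -0.083], TCP at [0.296, -0.607, 0.231] pointing down, gripper open.
Joint ranges: [-2.96, 2.96], [-0.34, 2.1], [-1.41, 1.46], [0.24, 2.44], [-1.37, 4.51], [0.17, 1.92], [-2.96, 2.96]. Speed limits (rad/s): [2.39, 2.39, 3.14, 3.14, 3.14, 3.14, 3.14].

### API

Orientations are given as a unit quaternion [w, x, y, z].
In Python, from workcell import ctrl gives the robot as it stands. The module is installed in compiled form; this text tells all that it offers.
- The arm moves only by the tool play_rows, never from a script. Its arguments are lists of equal length, an entry for each row: "offset": the shift along the tool's x, y, z normalised to -1 to 1, where 1 is 120 mm, a list of three; "delta_rot": the turn, a rotation vector about the tool's x, y, z normalised to -1 to 1, where 1 is 45 degrees, a list of three; "claw": the closure, from 0 (fully open) to 1 (shut). In form: {"offset": [[x, y, z], ...], "delta_rot": [[wx, wy, wz], ...], "claw": [claw, ...]}. A call has 1 to 20 rows; each row is the pose to reach, as a shift and turn from the pose commanded when the call began, along the tool's axes at that moment; what a row does not reach only later rows make up. A row lasts 1/8 s, in which the tool goes at most 62.5 mm and 10.7 degrees, less where a joint would pass 70% of its speed; a pose out of reach is approached as far as the arm can. A call with a number of a shift or a turn outside -1 to 1 is refused whole. A call with a gripper value outside its range is refused whole. The fingers move at their own pace and stop on an object; "grip_force" is the grip in N (left out, the last holds). Time passes only in rows, so rows that repeat a pose let the fingers close. It gives the time, the measured TCP pose, the force, the opening and the grip force at its end, in the units of the state.
- ctrl.sense(): the state, without advancing time (a new reading comes with each control period).
- ctrl.read_camera(name): name is "scene" or "top" or "wrist"; returns a dict with "frame" (480x640x3 uint8, blue, green, red), "range_z" (480x640 float32, m along the optical axis (not along the pixel's ray), 0 where there is no reading), "K" (3x3 intrinsics, pixels), "R" (3x3) and "t" (3): a world point X has camera coordinates R X + t. Camera axes: x right, y down, z forward; pixel columns grow to the right and rows downward; lengths in m; the calibration is good to about 2 mm. The wrist camera is an equidistant fisheye: a pixel r from the principal point sees the ray r / f radians off the axis. A picture is of the moment at which its call begins.
- ctrl.hand_in(): hands the job in; it is judged then, once.
Trained networks look in a picture, given as the dict that the camera call returned (one of the last four; its "shot" number tells which), for a name from the list of things; names that differ only in an ending like _2 or _b are one class to them, and where a whole thing is asked for, a point or a joint stands for the part that bears it (a point fixed in the world has none). Each returns a list of dicts, best first, with "p" (0 to 1); they miss things now and then, are a little off and sometimes report something else, mostly with a low value. They report only what shows in the picture. A call takes as long as a camera call. They do not tell look-alikes from the thing itself.
- ctrl.silhouettes(picture, label): "region" (480x640 bool, what is visible of it) and "bbox" ([left, top, right, bottom] in pixels, round what is visible of it).
The state is a dict: "clock": time; "joint_pos": joint angles; "joint_velocities": joint speeds; "effort": joint torques, N m; "tcp_pos": TCP position; "tcp_rot": TCP orientation; "ft_force": force on the tool from outside, world axes, zero at the start; "moment": the same for the moment, N m; "width": finger opening in m; "gripper_force": force on a finger pad.
Only numpy, scipy, OpenCV 4.12 (cv2) and the standard library are available. Lean on these libraries where they do the work, as an engineer would, in place of code of your own. Each camera call takes 0.05 s, during which the arm holds its last target. There are 200 camera calls.

## Working session

There is one attempt and no reset: what is moved stays moved. The work goes in short steps, Python scripts to look and compute and a tool call to move; the robot and the scene stay as the last step left them, time stands still between calls to the robot, and variables do not carry over. Pictures are saved under pics/ and viewed, at most 14 in all, crops included, and the job is handed in when it is done.

Besides the shell and the picture viewer there is one more tool, called in YAML: its name, and indented under it one key for each argument. play_rows: Moves the arm, as the interface text tells. Scaled input: -1 to 1 covers 120 mm each way for a shift and 45 degrees each way for a turn. Its arguments: {"type":"object","properties":{"offset":{"type":"array"},"delta_rot":{"type":"array"},"claw":{"type":"array"},"grip_force":{"type":"number"}},"required":["offset","delta_rot","claw"]}

```bash
mkdir -p pics; cat > h.py <<'E'
import numpy as np, cv2
from workcell import ctrl
def world(p,mask=None):
    K,R,t=p["K"],np.array(p["R"]),np.array(p["t"])
    z=p["range_z"]; v,u=np.mgrid[0:480,0:640]
    X=np.stack([(u-K[0][2])/K[0][0]*z,(v-K[1][2])/K[1][1]*z,z],-1)
    return (X-t)@R
def pix(p,X):
    c=np.array(p["R"])@np.array(X)+np.array(p["t"]); q=np.array(p["K"])@c; return q[:2]/q[2]
E
python3 - <<'E'
from h import *
s=ctrl.sense(); print(s["clock"],s["tcp_pos"],s["tcp_rot"],s["width"],ctrl.pinch_z)
for n in ("top","scene"):
    p=ctrl.read_camera(n); cv2.imwrite(f"pics/{n}0.png",p["frame"])
    W=world(p)
    for l in ("ball","spire","mushroom","square","pad_ball","drying_board","rack"):
        for d in ctrl.silhouettes(p,l):
            m=d["region"]&(p["range_z"]>0); w=W[m]
            if len(w)<5: continue
            hi=w[w[:,2]>w[:,2].max()-.012]
            print(n,l,round(d["p"],2),d["bbox"],m.sum(),"med",np.median(w,0).round(3),"zmax",w[:,2].max().round(3),"topc",hi.mean(0).round(3))
E
```

```text
0.0 [ 0.29562572 -0.6061696   0.23030245] [-8.68529252e-04  9.74368313e-01  2.24956792e-01 -2.80593754e-04] 0.08520194301754716 0.0187
top ball 0.94 [410.2, 322.1, 436.6, 346.8] 512 med [ 0.286 -0.226  0.07 ] zmax 0.081 topc [ 0.283 -0.23   0.074]
top ball 0.65 [451.7, 249.7, 481.0, 277.2] 550 med [ 0.408 -0.305  0.069] zmax 0.082 topc [ 0.408 -0.311  0.074]
top ball 0.56 [396.6, 254.5, 424.3, 277.8] 542 med [ 0.403 -0.204  0.084] zmax 0.095 topc [ 0.403 -0.208  0.088]
top ball 0.38 [381.7, 182.6, 400.8, 208.4] 125 med [ 0.524 -0.176  0.016] zmax 0.022 topc [ 0.528 -0.179  0.016]
top spire 0.89 [378.1, 136.8, 403.8, 163.3] 480 med [ 0.601 -0.174  0.07 ] zmax 0.103 topc [ 0.606 -0.177  0.098]
top mushroom 0.77 [383.8, 171.0, 412.1, 198.6] 533 med [ 0.54  -0.187  0.071] zmax 0.078 topc [ 0.541 -0.188  0.071]
top square 0.6 [393.5, 214.5, 417.4, 239.8] 503 med [ 0.469 -0.196  0.066] zmax 0.083 topc [ 0.47  -0.199  0.075]
top pad_ball 0.55 [379.8, 140.3, 405.2, 161.4] 488 med [ 0.601 -0.174  0.07 ] zmax 0.103 topc [ 0.606 -0.177  0.098]
top pad_ball 0.53 [137.4, 110.2, 196.1, 299.0] 9198
[... 1114 characters left out ...]
oom 0.83 [244.9, 295.4, 273.9, 340.6] 1020 med [ 0.551 -0.197  0.06 ] zmax 0.072 topc [ 0.547 -0.194  0.068]
scene square 0.82 [208.8, 276.8, 241.7, 315.5] 985 med [ 0.483 -0.209  0.052] zmax 0.077 topc [ 0.476 -0.204  0.07 ]
scene pad_ball 0.47 [187.6, 281.2, 211.9, 301.8] 155 med [ 0.416 -0.226  0.013] zmax 0.016 topc [ 0.412 -0.223  0.012]
scene drying_board 0.66 [159.1, 273.6, 348.9, 395.5] 4723 med [ 0.572 -0.213  0.007] zmax 0.028 topc [ 0.665 -0.176  0.024]
scene drying_board 0.15 [286.0, 303.6, 309.0, 358.3] 1179 med [ 0.617 -0.187  0.058] zmax 0.1 topc [ 0.61  -0.181  0.094]
scene rack 0.61 [341.8, 187.2, 496.4, 278.5] 4793 med [0.539 0.212 0.014] zmax 0.036 topc [0.67  0.21  0.031]
```

View pics/top0.png

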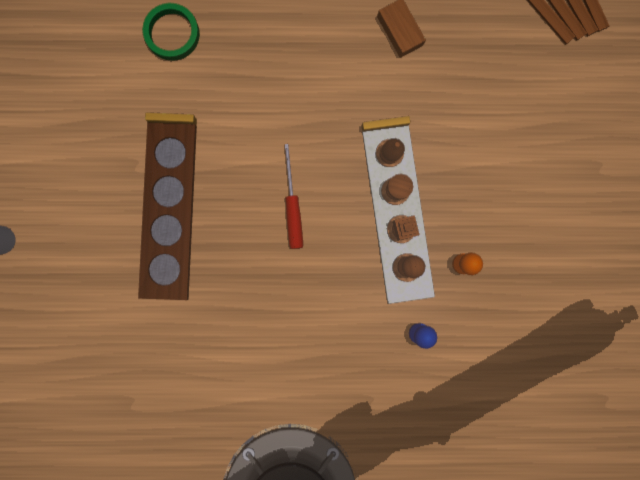

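View pics/scene0.png

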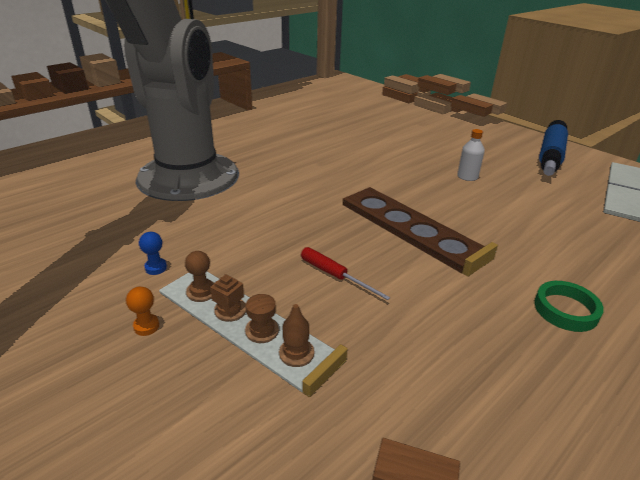

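Top view: the rack brass is at (170,118) and the board brass at (386,124). From the brass end the finials run spire (390,150), mushroom (399,189), square (405,228), ball (411,267). Look-alikes are orange (470,263) and blue (424,336). The brown ball on the pad is the one meant. Targets: spire→(165,269), mushroom→(166,230), square→(168,191), ball→(170,153).

```bash
cat >> h.py <<'E'
def rect(pts,w=None):
    r=cv2.minAreaRect((pts[:,:2]*1000).astype(np.float32)); b=cv2.boxPoints(r); return np.array(r[0]),r[1],b
E
python3 - <<'E'
from h import *
from scipy.optimize import least_squares
p=ctrl.read_camera("top"); W=world(p); hsv=cv2.cvtColor(p["frame"],cv2.COLOR_BGR2HSV)
f=p["frame"]; print(W[5:475:100,300].round(3).tolist())
roi=np.zeros((480,640),bool); roi[108:308,355:440]=1
white=roi&(hsv[...,1]<40)&(hsv[...,2]>110)&(W[...,2]<.015)&(W[...,2]>.003)
c,s,b=rect(W[white]); print("board",c,s,b.tolist(),np.median(W[white][:,2]))
roi=np.zeros((480,640),bool); roi[108:308,130:205]=1
rk=roi&(W[...,2]>.011)&(W[...,2]<.020)
print("rack",*rect(W[rk]),np.median(W[rk][:,2]))
br=roi&(W[...,2]>.028); print("brass",*rect(W[br]))
# sockets
g=roi&(hsv[...,1]<60)&(W[...,2]<.0135)
n,l,st,ce=cv2.connectedComponentsWithStats(g.astype(np.uint8))
for i in range(1,n):
    if st[i,4]>200: print("socket",ce[i],st[i,4],W[l==i].mean(0).round(4))
def pts(x0,y0,x1,y1,lo,hi):
    r=np.zeros((480,640),bool); r[y0:y1,x0:x1]=1; return W[r&(W[...,2]>lo)&(W[...,2]<hi)]
a=pts(390,248,432,285,.058,.2)
r=least_squares(lambda c:np.linalg.norm(a-c,axis=1)-.020,[.40,-.2,.07],loss="soft_l1",f_scale=.002); print("ball",r.x.round(4),len(a))
a=pts(380,168,418,205,.066,.2); print("mush",*[np.round(v,1) for v in rect(a)[:2]],len(a),a.mean(0))
a=pts(390,208,422,245,.054,.064); print("sq",*rect(a)[:2],len(a));
a=pts(390,208,422,245,.068,.1); print("sqtop",*rect(a),len(a))
a=pts(375,130,408,168,.09,.2); print("spire",a.mean(0),len(a))
cv2.imwrite("pics/crop1.png",cv2.resize(f[110:310,360:500],None,fx=3,fy=3,interpolation=2))
E
```

```text
[[0.887, -0.015, -0.0], [0.699, -0.016, 0.0], [0.514, -0.017, 0.001], [0.332, -0.017, 0.001], [0.155, -0.018, 0.004]]
board [ 498.06066895 -194.58261108] (315.37744140625, 85.78372192382812) [[335.8578186035156, -174.6908416748047], [348.1300354003906, -259.5921936035156], [660.2635498046875, -214.47438049316406], [647.9913330078125, -129.57302856445312]] 0.009694739136518525
rack [507.45532227 213.18444824] (105.17259979248047, 327.6780700683594) [[341.94757 166.11284]
 [669.44196 155.14241]
 [672.9631  260.25604]
 [345.4687  271.2265 ]] 0.01640498523927639
brass [560.06451416 103.10726166] (382.4322814941406, 63.88578414916992) [[405.95297  -14.509079]
 [452.5499   -58.21405 ]
 [714.176    220.7236  ]
 [667.5791   264.4286  ]]
socket [169.82063492 152.44126984] 630 [0.607  0.219  0.0105]
socket [167.87671233 190.87519026] 657 [0.5372 0.2214 0.0105]
socket [165.93292683 229.96646341] 656 [0.4666 0.2238 0.0106]
socket [163.80314961 269.1023622 ] 635 [0.3965 0.2266 0.0107]
ball [ 0.403  -0.2097  0.0714] 423
mush [ 541.6 -188.4] [41.3 42.7] 462 [ 0.5407003  -0.18837469  0.07084818]
sq [ 470.222229   -200.13461304] (35.68894577026367, 36.499332427978516) 128
sqtop [ 469.68566895 -198.01820374] (25.82069206237793, 30.993610382080078) [[ 453.3189  -186.23021]
 [ 461.04736 -216.24477]
 [ 486.05243 -209.8062 ]
 [ 478.32397 -179.79164]] 221
spire [ 0.60585422 -0.17707393  0.09700818] 52
```

View pics/crop1.png

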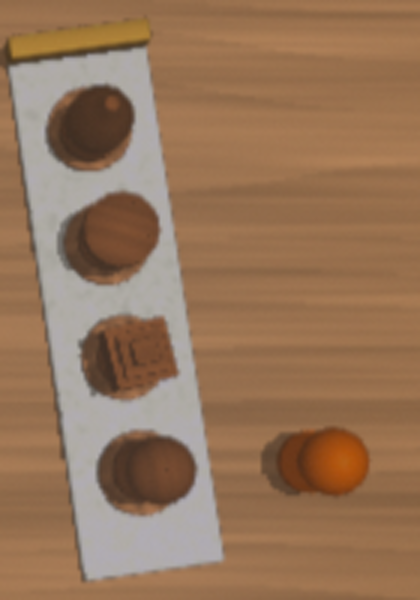

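The crop confirms it: the brown ball stands on the board's last pad at crop (150,470), with the orange look-alike off the board at (335,460). The square block is turned about 12°. Now moving above the spire.

play_rows:
  offset:
    - [0.5,-0.27,0]
    - [0.97,-0.52,0]
    - [0.97,-0.52,0]
  delta_rot:
    - [0,0,0]
    - [0,0,0]
    - [0,0,0]
  claw: [0,0,0]
  grip_force: 30

```text
clock: 1.23
tcp_pos: [0.3779, -0.4946, 0.2315]
tcp_rot: [-0.001, 0.973, 0.229, 0.001]
ft_force: [-0.8, -0.7, 0.1]
width: 0.0852
gripper_force: 0.0
```

play_rows:
  offset:
    - [0.5,-0.27,0]
    - [0.97,-0.52,0]
    - [0.97,-0.52,0]
  delta_rot:
    - [0,0,0]
    - [0,0,0]
    - [0,0,0]
  claw: [0,0,0]

```text
clock: 1.6
tcp_pos: [0.4542, -0.3878, 0.2316]
tcp_rot: [-0.001, 0.973, 0.229, 0.001]
ft_force: [-0.0, -1.3, 0.2]
width: 0.0857
gripper_force: 0.0
```

play_rows:
  offset:
    - [0.5,-0.27,0]
    - [0.97,-0.52,0]
    - [0.97,-0.52,0]
  delta_rot:
    - [0,0,0]
    - [0,0,0]
    - [0,0,0]
  claw: [0,0,0]

```text
clock: 1.98
tcp_pos: [0.5307, -0.2809, 0.2315]
tcp_rot: [-0.001, 0.974, 0.229, 0.001]
ft_force: [0.1, -0.8, -0.4]
width: 0.085
gripper_force: 0.0
```

play_rows:
  offset:
    - [0.5,-0.27,0]
    - [0.97,-0.52,0]
    - [0.97,-0.52,0]
    - [0.97,-0.52,0]
    - [0.97,-0.52,0]
  delta_rot:
    - [0,0,0.2]
    - [0,0,0.396]
    - [0,0,0.396]
    - [0,0,0.396]
    - [0,0,0.396]
  claw: [0,0,0,0,0]

```text
clock: 2.6
tcp_pos: [0.6038, -0.1813, 0.2313]
tcp_rot: [0.001, 0.998, 0.07, -0.0]
ft_force: [0.6, -0.1, 0.3]
width: 0.0856
gripper_force: 0.0
```

```bash
cat >> h.py <<'E'
def wworld(p):
    K,R,t=np.array(p["K"]),np.array(p["R"]),np.array(p["t"])
    z=p["range_z"]; v,u=np.mgrid[0:480,0:640]
    a=(u-K[0,2])/K[0,0]; b=(v-K[1,2])/K[1,1]; th=np.hypot(a,b)+1e-9; k=np.tan(np.minimum(th,1.5))/th
    return (np.stack([a*k*z,b*k*z,z],-1)-t)@R
E
python3 - <<'E'
from h import *
s=ctrl.sense(); print(s["tcp_pos"],s["tcp_rot"])
p=ctrl.read_camera("wrist"); cv2.imwrite("pics/w1.png",p["frame"]); W=wworld(p); np.save("w1.npy",W)
Z=np.array(p["R"]); print("campos",-Z.T@np.array(p["t"]))
ok=p["range_z"]>0
def P(x,y,r,lo,hi):
    return W[ok&(np.hypot(W[...,0]-x,W[...,1]-y)<r)&(W[...,2]>lo)&(W[...,2]<hi)]
for n,x,y,lo,hi in (("spire tip",.606,-.177,.085,.11),("spire belly",.606,-.177,.043,.062),("mush",.541,-.188,.066,.08),("sqtop",.470,-.2,.069,.1),("sq",.47,-.2,.056,.066),("ball",.403,-.21,.055,.1)):
    a=P(x,y,.035,lo,hi)
    if len(a)>3: print(n,len(a),a.mean(0).round(4),*[np.round(v,1) for v in rect(a)])
E
```

```text
[ 0.60381654 -0.18128869  0.23125998] [ 6.37094841e-04  9.97567657e-01  6.97008918e-02 -3.85588739e-04]
campos [ 0.68712417 -0.16956689  0.37314598]
spire tip 275 [ 0.6093 -0.1777  0.0935] [ 608. -178.] [12.7 14.5] [[ 601.  -171.3]
 [ 602.3 -185.8]
 [ 615.  -184.7]
 [ 613.7 -170.2]]
spire belly 190 [ 0.6206 -0.1761  0.0548] [ 608.2 -177.1] [35.7 37.7] [[ 582.3 -176. ]
 [ 608.6 -203.1]
 [ 634.2 -178.2]
 [ 607.9 -151.1]]
mush 1304 [ 0.5431 -0.1883  0.0691] [ 541.8 -188.5] [40.6 39.9] [[ 520.  -170.1]
 [ 523.1 -209.9]
 [ 563.5 -206.8]
 [ 560.5 -167. ]]
sqtop 257 [ 0.472  -0.1991  0.0736] [ 470.9 -199.4] [25.4 24.1] [[ 456.  -190.3]
 [ 461.1 -213.9]
 [ 485.9 -208.6]
 [ 480.8 -185. ]]
sq 550 [ 0.4784 -0.1993  0.0612] [ 470.6 -200. ] [37.1 36.3] [[ 448.4 -186.6]
 [ 456.7 -221.9]
 [ 492.8 -213.5]
 [ 484.6 -178.2]]
ball 986 [ 0.4119 -0.2077  0.0793] [ 406.9 -208.1] [32.8 38.4] [[ 389.1 -190.2]
 [ 391.9 -228.5]
 [ 424.7 -226. ]
 [ 421.8 -187.8]]
```

View pics/w1.png

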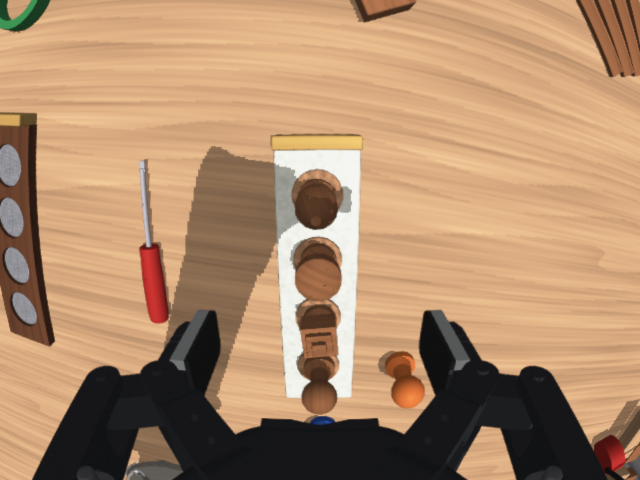

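The wrist view shows the spire at (316,205), mushroom (318,275), square (319,345) and ball (319,397) in a row, matching the top-camera centres within 2 mm. Now grasping the spire.

play_rows:
  offset:
    - [0.031,-0.028,0.4]
    - [0.031,-0.028,0.8]
    - [0.031,-0.028,1.0]
  delta_rot:
    - [0,0,0]
    - [0,0,0]
    - [0,0,0]
  claw: [0,0,0]

```text
clock: 3.02
tcp_pos: [0.6058, -0.176, 0.1087]
tcp_rot: [-0.0, 0.998, 0.07, -0.002]
ft_force: [0.3, -0.5, -0.1]
width: 0.0854
gripper_force: 0.0
```

play_rows:
  offset:
    - [0,0,0.3]
    - [0,0,0.55]
    - [0,0,0.65]
    - [0,0,0.65]
  delta_rot:
    - [0,0,0]
    - [0,0,0]
    - [0,0,0]
    - [0,0,0]
  claw: [0,0,0,0]

```text
clock: 3.52
tcp_pos: [0.6076, -0.1754, 0.0331]
tcp_rot: [0.0, 0.997, 0.071, -0.001]
ft_force: [-0.6, -0.2, 0.7]
width: 0.0851
gripper_force: 0.0
```

play_rows:
  offset:
    - [0,0,0]
    - [0,0,0]
    - [0,0,0]
    - [0,0,0]
    - [0,0,0]
    - [0,0,0]
    - [0,0,0]
    - [0,0,0]
  delta_rot:
    - [0,0,0]
    - [0,0,0]
    - [0,0,0]
    - [0,0,0]
    - [0,0,0]
    - [0,0,0]
    - [0,0,0]
    - [0,0,0]
  claw: [0.3,0.4,0.5,0.6,0.7,0.7,0.7,0.7]

```text
clock: 4.53
tcp_pos: [0.6087, -0.1746, 0.0342]
tcp_rot: [0.0, 0.997, 0.071, 0.0]
ft_force: [-1.6, -0.4, 5.8]
width: 0.0374
gripper_force: 29.9
```

play_rows:
  offset:
    - [0,0,-0.2]
    - [0,0,-0.5]
    - [0,0,-0.8]
    - [0,0,-0.8]
  delta_rot:
    - [0,0,0]
    - [0,0,0]
    - [0,0,0]
    - [0,0,0]
  claw: [0.7,0.7,0.7,0.7]

```text
clock: 5.03
tcp_pos: [0.6103, -0.1748, 0.1325]
tcp_rot: [0.001, 0.997, 0.071, 0.003]
ft_force: [-0.3, 0.2, -0.7]
width: 0.0375
gripper_force: 30.3
```

play_rows:
  offset:
    - [-0.1,-0.3,0]
    - [-0.21,-0.6,0]
    - [-0.318,-0.891,0]
  delta_rot:
    - [0,0,0]
    - [0,0,0]
    - [0,0,0]
  claw: [0.7,0.7,0.7]

```text
clock: 5.4
tcp_pos: [0.5538, -0.0728, 0.1282]
tcp_rot: [-0.0, 0.997, 0.071, -0.001]
ft_force: [-0.1, -0.2, -0.3]
width: 0.037
gripper_force: 30.3
```

play_rows:
  offset:
    - [-0.1,-0.3,0]
    - [-0.21,-0.6,0]
    - [-0.318,-0.891,0]
  delta_rot:
    - [0,0,0]
    - [0,0,0]
    - [0,0,0]
  claw: [0.7,0.7,0.7]

```text
clock: 5.78
tcp_pos: [0.5008, 0.0275, 0.1284]
tcp_rot: [-0.0, 0.997, 0.071, -0.001]
ft_force: [0.5, 0.4, -0.3]
width: 0.0369
gripper_force: 30.3
```

play_rows:
  offset:
    - [-0.1,-0.3,0]
    - [-0.21,-0.6,0]
    - [-0.318,-0.891,0]
  delta_rot:
    - [0,0,0]
    - [0,0,0]
    - [0,0,0]
  claw: [0.7,0.7,0.7]

```text
clock: 6.15
tcp_pos: [0.4478, 0.1277, 0.1285]
tcp_rot: [0.0, 0.997, 0.071, -0.001]
ft_force: [0.7, -0.0, -0.8]
width: 0.0368
gripper_force: 30.3
```

play_rows:
  offset:
    - [-0.1,-0.3,0]
    - [-0.21,-0.6,0]
    - [-0.318,-0.891,0]
    - [-0.318,-0.891,0]
    - [-0.318,-0.891,0]
  delta_rot:
    - [0,0,0]
    - [0,0,0]
    - [0,0,0]
    - [0,0,0]
    - [0,0,0]
  claw: [0.7,0.7,0.7,0.7,0.7]

```text
clock: 6.78
tcp_pos: [0.396, 0.2265, 0.1287]
tcp_rot: [0.0, 0.997, 0.071, -0.001]
ft_force: [-0.5, 0.0, -0.1]
width: 0.0369
gripper_force: 30.3
```

```bash
python3 - <<'E'
from h import *
p=ctrl.read_camera("wrist"); cv2.imwrite("pics/w2.png",p["frame"]); W=wworld(p); ok=p["range_z"]>0
hsv=cv2.cvtColor(p["frame"],cv2.COLOR_BGR2HSV)
n=np.hypot(W[...,0]-.396,W[...,1]-.2265)<.016
a=W[ok&n&(W[...,2]>.15)&(W[...,2]<.23)]; print("spire zmax",np.sort(a[:,2])[-5:],a[a[:,2]>a[:,2].max()-.01].mean(0))
g=ok&(hsv[...,1]<60)&(W[...,2]<.0135)&(W[...,2]>.004)&(abs(W[...,1]-.222)<.05)
k,l,st,ce=cv2.connectedComponentsWithStats(g.astype(np.uint8))
for i in range(1,k):
    if st[i,4]>200: print("socket",ce[i].round(),st[i,4],W[l==i].mean(0).round(4),rect(W[l==i])[:2])
E
```

```text
spire zmax [0.22199298 0.22207514 0.22208715 0.22212771 0.22232544] [0.40661149 0.22799546 0.2168883 ]
socket [356.  39.] 4683 [0.5372 0.2213 0.0089] (array([537.35333252, 221.12719727]), (55.34691619873047, 54.9613037109375))
socket [338. 135.] 4889 [0.4673 0.2239 0.009 ] (array([467.04345703, 223.81718445]), (55.59693145751953, 55.19328689575195))
socket [320. 229.] 4064 [0.3974 0.2263 0.009 ] (array([396.81655884, 226.11427307]), (52.78190612792969, 55.044925689697266))
```

View pics/w2.png

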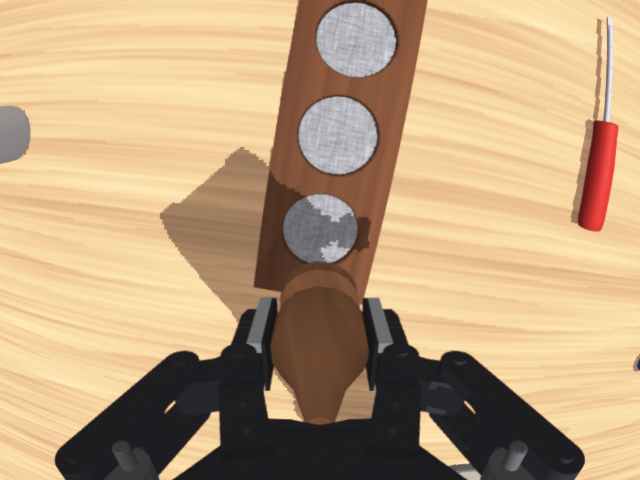

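The wrist view shows the spire upright between the pads at (318,340), and the empty socket is at (320,229), at (0.397, 0.226) as aimed. Lowering it.

play_rows:
  offset:
    - [0,0,0.3]
    - [0,0,0.6]
    - [0,0,0.75]
    - [0,0,0.79]
    - [0,0,0.82]
    - [0,0,0.82]
    - [0,0,0.82]
  delta_rot:
    - [0,0,0]
    - [0,0,0]
    - [0,0,0]
    - [0,0,0]
    - [0,0,0]
    - [0,0,0]
    - [0,0,0]
  claw: [0.7,0.7,0.7,0.7,0.7,0.7,0.7]

```text
clock: 7.7
tcp_pos: [0.3967, 0.2274, 0.0315]
tcp_rot: [-0.0, 0.997, 0.071, 0.001]
ft_force: [-0.8, -0.1, -0.9]
width: 0.0368
gripper_force: 30.3
```

play_rows:
  offset:
    - [0,0,0.01]
    - [0,0,0.02]
    - [0,0,0.02]
  delta_rot:
    - [0,0,0]
    - [0,0,0]
    - [0,0,0]
  claw: [0.7,0.7,0.7]

```text
clock: 8.07
tcp_pos: [0.3965, 0.2274, 0.0291]
tcp_rot: [0.0, 0.997, 0.071, 0.0]
ft_force: [-1.2, -1.0, 8.7]
width: 0.0367
gripper_force: 30.9
```

play_rows:
  offset:
    - [0,0,0]
    - [0,0,0]
    - [0,0,0]
    - [0,0,0]
    - [0,0,-0.2]
    - [0,0,-0.6]
    - [0,0,-1.0]
    - [0,0,-1.0]
  delta_rot:
    - [0,0,0]
    - [0,0,0]
    - [0,0,0]
    - [0,0,0]
    - [0,0,0]
    - [0,0,0]
    - [0,0,0]
    - [0,0,0]
  claw: [0.4,0.3,0.1,0,0,0,0,0]

```text
clock: 9.07
tcp_pos: [0.3984, 0.2287, 0.1518]
tcp_rot: [-0.002, 0.997, 0.071, 0.003]
ft_force: [0.4, 0.3, -1.1]
width: 0.0852
gripper_force: 0.0
```

play_rows:
  offset:
    - [0.09,0.45,0]
    - [0.177,0.9,0]
    - [0.177,0.9,0]
  delta_rot:
    - [0,0,0]
    - [0,0,0]
    - [0,0,0]
  claw: [0,0,0]

```text
clock: 9.45
tcp_pos: [0.4329, 0.1188, 0.1473]
tcp_rot: [0.001, 0.998, 0.068, -0.001]
ft_force: [-0.6, -0.4, -1.6]
width: 0.0851
gripper_force: 0.0
```

play_rows:
  offset:
    - [0.09,0.45,0]
    - [0.177,0.9,0]
    - [0.177,0.9,0]
  delta_rot:
    - [0,0,0]
    - [0,0,0]
    - [0,0,0]
  claw: [0,0,0]

```text
clock: 9.82
tcp_pos: [0.4693, 0.0161, 0.1476]
tcp_rot: [0.001, 0.998, 0.068, -0.001]
ft_force: [-0.4, 0.1, -0.2]
width: 0.0853
gripper_force: 0.0
```

play_rows:
  offset:
    - [0.09,0.45,0]
    - [0.177,0.9,0]
    - [0.177,0.9,0]
  delta_rot:
    - [0,0,0]
    - [0,0,0]
    - [0,0,0]
  claw: [0,0,0]

```text
clock: 10.2
tcp_pos: [0.5059, -0.0871, 0.1477]
tcp_rot: [0.001, 0.998, 0.069, -0.0]
ft_force: [-0.4, 0.9, 0.3]
width: 0.0854
gripper_force: 0.0
```

play_rows:
  offset:
    - [0.09,0.45,0]
    - [0.177,0.9,0]
    - [0.177,0.9,0]
    - [0.177,0.9,0]
  delta_rot:
    - [0,0,0]
    - [0,0,0]
    - [0,0,0]
    - [0,0,0]
  claw: [0,0,0,0]

```text
clock: 10.7
tcp_pos: [0.5416, -0.1856, 0.1476]
tcp_rot: [-0.001, 0.997, 0.072, -0.001]
ft_force: [1.0, 0.9, 0.1]
width: 0.0853
gripper_force: 0.0
```

```bash
cat > chk.py <<'E'
from h import *
s=ctrl.sense(); print(s["clock"],s["tcp_pos"])
p=ctrl.read_camera("top"); W=world(p); ok=p["range_z"]>0
o=np.array([.502,.2226]); d=np.array([.9993,-.0363]); q=W[...,:2]-o
X=q@d; Y=q@np.array([-d[1],d[0]])
for c in (-.105,-.035,.035,.105):
    m=ok&(abs(X-c)<.03)&(abs(Y)<.03)&(W[...,2]>.022); m&=~((X>.13))
    if m.sum()<20: print(c,"empty"); continue
    z=W[m][:,2].max(); t=m&(W[...,2]>z-.012); print(c,"zmax",z.round(3),"top xy in rack",X[t].mean().round(4),Y[t].mean().round(4),"all",X[m].mean().round(4),Y[m].mean().round(4))
E
python3 chk.py
```

```text
10.7 [ 0.54159255 -0.18558495  0.14764497]
-0.105 zmax 0.1 top xy in rack -0.1076 -0.0014 all -0.1075 -0.0047
-0.035 empty
0.035 empty
0.105 empty
```

Spire stands in its socket. Grasping the mushroom and carrying it to −35 at (0.467, 0.2238).

play_rows:
  offset:
    - [0,0.024,0.4]
    - [0,0.024,0.75]
    - [0,0.024,0.913]
    - [0,0.024,0.913]
  delta_rot:
    - [0,0,0]
    - [0,0,0]
    - [0,0,0]
    - [0,0,0]
  claw: [0,0,0,0]

```text
clock: 11.25
tcp_pos: [0.5409, -0.1884, 0.0375]
tcp_rot: [-0.001, 0.997, 0.073, -0.002]
ft_force: [0.1, 0.1, 0.5]
width: 0.0854
gripper_force: 0.0
```

play_rows:
  offset:
    - [0,0,0]
    - [0,0,0]
    - [0,0,0]
    - [0,0,0]
    - [0,0,0]
    - [0,0,0]
    - [0,0,0]
    - [0,0,0]
  delta_rot:
    - [0,0,0]
    - [0,0,0]
    - [0,0,0]
    - [0,0,0]
    - [0,0,0]
    - [0,0,0]
    - [0,0,0]
    - [0,0,0]
  claw: [0.3,0.4,0.5,0.6,0.7,0.7,0.7,0.7]

```text
clock: 12.25
tcp_pos: [0.543, -0.1911, 0.0403]
tcp_rot: [0.0, 0.997, 0.071, 0.001]
ft_force: [-1.4, 1.3, 7.1]
width: 0.0429
gripper_force: 29.5
```

play_rows:
  offset:
    - [0,0,-0.2]
    - [0,0,-0.5]
    - [0,0,-0.8]
    - [0,0,-0.8]
    - [0,0,-0.8]
  delta_rot:
    - [0,0,0]
    - [0,0,0]
    - [0,0,0]
    - [0,0,0]
    - [0,0,0]
  claw: [0.7,0.7,0.7,0.7,0.7]

```text
clock: 12.88
tcp_pos: [0.5418, -0.1911, 0.1347]
tcp_rot: [-0.0, 0.997, 0.071, -0.0]
ft_force: [0.1, 0.6, -0.9]
width: 0.0427
gripper_force: 30.9
```

play_rows:
  offset:
    - [-0.01,-0.3,0]
    - [-0.02,-0.6,0]
    - [-0.032,-0.878,0]
  delta_rot:
    - [0,0,0]
    - [0,0,0]
    - [0,0,0]
  claw: [0.7,0.7,0.7]

```text
clock: 13.25
tcp_pos: [0.5221, -0.0861, 0.1335]
tcp_rot: [-0.0, 0.997, 0.071, -0.001]
ft_force: [0.1, -0.6, -0.5]
width: 0.0429
gripper_force: 30.9
```

play_rows:
  offset:
    - [-0.01,-0.3,0]
    - [-0.02,-0.6,0]
    - [-0.032,-0.878,0]
  delta_rot:
    - [0,0,0]
    - [0,0,0]
    - [0,0,0]
  claw: [0.7,0.7,0.7]

```text
clock: 13.62
tcp_pos: [0.5033, 0.0175, 0.1336]
tcp_rot: [-0.0, 0.997, 0.072, -0.001]
ft_force: [0.0, 0.2, -0.6]
width: 0.043
gripper_force: 30.9
```

play_rows:
  offset:
    - [-0.01,-0.3,0]
    - [-0.02,-0.6,0]
    - [-0.032,-0.878,0]
  delta_rot:
    - [0,0,0]
    - [0,0,0]
    - [0,0,0]
  claw: [0.7,0.7,0.7]

```text
clock: 14.0
tcp_pos: [0.4846, 0.121, 0.1336]
tcp_rot: [0.0, 0.997, 0.071, -0.001]
ft_force: [0.0, 1.1, -0.5]
width: 0.0425
gripper_force: 30.9
```

play_rows:
  offset:
    - [-0.01,-0.3,0]
    - [-0.02,-0.6,0]
    - [-0.032,-0.878,0]
    - [-0.032,-0.878,0]
    - [-0.032,-0.878,0]
  delta_rot:
    - [0,0,0]
    - [0,0,0]
    - [0,0,0]
    - [0,0,0]
    - [0,0,0]
  claw: [0.7,0.7,0.7,0.7,0.7]

```text
clock: 14.62
tcp_pos: [0.4666, 0.2227, 0.1339]
tcp_rot: [0.001, 0.997, 0.071, -0.001]
ft_force: [-0.1, 0.1, -1.9]
width: 0.0429
gripper_force: 30.9
```

play_rows:
  offset:
    - [0,0,0.3]
    - [0,0,0.6]
    - [0,0,0.72]
    - [0,0,0.79]
    - [0,0,0.81]
    - [0,0,0.81]
  delta_rot:
    - [0,0,0]
    - [0,0,0]
    - [0,0,0]
    - [0,0,0]
    - [0,0,0]
    - [0,0,0]
  claw: [0.7,0.7,0.7,0.7,0.7,0.7]

```text
clock: 15.38
tcp_pos: [0.4676, 0.224, 0.0384]
tcp_rot: [-0.0, 0.997, 0.071, 0.001]
ft_force: [0.4, 0.3, -0.3]
width: 0.0428
gripper_force: 30.9
```

play_rows:
  offset:
    - [0,0,0.015]
    - [0,0,0.025]
    - [0,0,0.033]
    - [0,0,0.033]
  delta_rot:
    - [0,0,0]
    - [0,0,0]
    - [0,0,0]
    - [0,0,0]
  claw: [0.7,0.7,0.7,0.7]

```text
clock: 15.88
tcp_pos: [0.4674, 0.2241, 0.0352]
tcp_rot: [-0.0, 0.997, 0.071, 0.0]
ft_force: [-3.5, -1.3, 14.4]
width: 0.0429
gripper_force: 32.2
```

play_rows:
  offset:
    - [0,0,0]
    - [0,0,0]
    - [0,0,0]
    - [0,0,0]
    - [0,0,-0.2]
    - [0,0,-0.6]
    - [0,0,-1.0]
    - [0,0,-1.0]
  delta_rot:
    - [0,0,0]
    - [0,0,0]
    - [0,0,0]
    - [0,0,0]
    - [0,0,0]
    - [0,0,0]
    - [0,0,0]
    - [0,0,0]
  claw: [0.4,0.3,0.1,0,0,0,0,0]

```text
clock: 16.88
tcp_pos: [0.4694, 0.2252, 0.1575]
tcp_rot: [-0.002, 0.997, 0.071, 0.003]
ft_force: [-0.0, -0.6, -0.6]
width: 0.0855
gripper_force: 0.0
```

play_rows:
  offset:
    - [-0.06,0.44,0]
    - [-0.12,0.876,0]
    - [-0.12,0.876,0]
  delta_rot:
    - [0,0,0]
    - [0,0,0]
    - [0,0,0]
  claw: [0,0,0]

```text
clock: 17.25
tcp_pos: [0.467, 0.1128, 0.1527]
tcp_rot: [0.001, 0.998, 0.068, -0.001]
ft_force: [0.6, 1.0, -0.0]
width: 0.0852
gripper_force: 0.0
```

play_rows:
  offset:
    - [-0.06,0.44,0]
    - [-0.12,0.876,0]
    - [-0.12,0.876,0]
  delta_rot:
    - [0,0,0]
    - [0,0,0]
    - [0,0,0]
  claw: [0,0,0]

```text
clock: 17.62
tcp_pos: [0.4679, 0.0082, 0.153]
tcp_rot: [0.001, 0.998, 0.068, -0.001]
ft_force: [0.1, 1.5, -0.3]
width: 0.0856
gripper_force: 0.0
```

play_rows:
  offset:
    - [-0.06,0.44,0]
    - [-0.12,0.876,0]
    - [-0.12,0.876,0]
  delta_rot:
    - [0,0,0]
    - [0,0,0]
    - [0,0,0]
  claw: [0,0,0]

```text
clock: 18.0
tcp_pos: [0.469, -0.097, 0.1533]
tcp_rot: [0.0, 0.998, 0.069, -0.0]
ft_force: [-0.5, 1.2, -0.4]
width: 0.0852
gripper_force: 0.0
```

play_rows:
  offset:
    - [-0.06,0.44,0]
    - [-0.12,0.876,0]
    - [-0.12,0.876,0]
    - [-0.12,0.876,0]
  delta_rot:
    - [0,0,-0.05]
    - [0,0,-0.098]
    - [0,0,-0.098]
    - [0,0,-0.098]
  claw: [0,0,0,0]

```text
clock: 18.5
tcp_pos: [0.4704, -0.1982, 0.1533]
tcp_rot: [-0.001, 0.994, 0.111, -0.0]
ft_force: [-0.0, 0.1, 0.1]
width: 0.0856
gripper_force: 0.0
```

```bash
python3 chk.py
```

```text
18.5 [ 0.47043515 -0.19815903  0.15325297]
-0.105 zmax 0.099 top xy in rack -0.1076 -0.0013 all -0.1073 -0.0047
-0.035 zmax 0.072 top xy in rack -0.0364 -0.0014 all -0.0367 -0.0027
0.035 empty
0.105 empty
```

Mushroom is in. Grasping the square on its turned faces.

play_rows:
  offset:
    - [0,0.012,0.4]
    - [0,0.012,0.75]
    - [0,0.012,0.9]
  delta_rot:
    - [0,0,0]
    - [0,0,0]
    - [0,0,0]
  claw: [0,0,0]

```text
clock: 18.92
tcp_pos: [0.4694, -0.1988, 0.0435]
tcp_rot: [-0.001, 0.994, 0.111, -0.001]
ft_force: [-0.4, 0.1, 0.1]
width: 0.0852
gripper_force: 0.0
```

play_rows:
  offset:
    - [0,0,0.12]
    - [0,0,0.12]
    - [0,0,0.12]
    - [0,0,0.12]
    - [0,0,0.12]
    - [0,0,0.12]
    - [0,0,0.12]
    - [0,0,0.12]
    - [0,0,0.12]
    - [0,0,0.12]
  delta_rot:
    - [0,0,0]
    - [0,0,0]
    - [0,0,0]
    - [0,0,0]
    - [0,0,0]
    - [0,0,0]
    - [0,0,0]
    - [0,0,0]
    - [0,0,0]
    - [0,0,0]
  claw: [0,0,0.3,0.4,0.5,0.6,0.7,0.7,0.7,0.7]

```text
clock: 20.18
tcp_pos: [0.4706, -0.2022, 0.0319]
tcp_rot: [0.0, 0.994, 0.11, 0.0]
ft_force: [-0.7, 0.2, 5.7]
width: 0.0355
gripper_force: 30.7
```

play_rows:
  offset:
    - [0,0,-0.2]
    - [0,0,-0.5]
    - [0,0,-0.8]
    - [0,0,-0.8]
    - [0,0,-0.8]
  delta_rot:
    - [0,0,0]
    - [0,0,0]
    - [0,0,0]
    - [0,0,0]
    - [0,0,0]
  claw: [0.7,0.7,0.7,0.7,0.7]

```text
clock: 20.8
tcp_pos: [0.4697, -0.2018, 0.1269]
tcp_rot: [-0.0, 0.994, 0.11, -0.0]
ft_force: [0.8, -0.2, -1.6]
width: 0.0356
gripper_force: 30.1
```

play_rows:
  offset:
    - [0.11,-0.28,0]
    - [0.22,-0.56,0]
    - [0.33,-0.829,0]
  delta_rot:
    - [0,0,0]
    - [0,0,0]
    - [0,0,0]
  claw: [0.7,0.7,0.7]

```text
clock: 21.18
tcp_pos: [0.4862, -0.0951, 0.1259]
tcp_rot: [-0.0, 0.994, 0.11, -0.001]
ft_force: [-0.3, -0.3, -0.4]
width: 0.0355
gripper_force: 30.2
```

play_rows:
  offset:
    - [0.11,-0.28,0]
    - [0.22,-0.56,0]
    - [0.33,-0.829,0]
  delta_rot:
    - [0,0,0]
    - [0,0,0]
    - [0,0,0]
  claw: [0.7,0.7,0.7]

```text
clock: 21.55
tcp_pos: [0.5031, 0.0106, 0.1259]
tcp_rot: [-0.0, 0.994, 0.11, -0.001]
ft_force: [0.9, 0.1, -0.9]
width: 0.0356
gripper_force: 30.2
```

play_rows:
  offset:
    - [0.11,-0.28,0]
    - [0.22,-0.56,0]
    - [0.33,-0.829,0]
  delta_rot:
    - [0,0,0]
    - [0,0,0]
    - [0,0,0]
  claw: [0.7,0.7,0.7]

```text
clock: 21.92
tcp_pos: [0.5201, 0.1161, 0.1257]
tcp_rot: [0.0, 0.994, 0.11, -0.001]
ft_force: [0.8, -0.4, 0.0]
width: 0.0356
gripper_force: 30.2
```

play_rows:
  offset:
    - [0.11,-0.28,0]
    - [0.22,-0.56,0]
    - [0.33,-0.829,0]
    - [0.33,-0.829,0]
    - [0.33,-0.829,0]
  delta_rot:
    - [0,0,0]
    - [0,0,0]
    - [0,0,0]
    - [0,0,0]
    - [0,0,0]
  claw: [0.7,0.7,0.7,0.7,0.7]

```text
clock: 22.55
tcp_pos: [0.5372, 0.2198, 0.1259]
tcp_rot: [0.001, 0.994, 0.11, -0.001]
ft_force: [-0.4, -0.1, -0.2]
width: 0.0356
gripper_force: 30.2
```

play_rows:
  offset:
    - [0,0,0.3]
    - [0,0,0.6]
    - [0,0,0.72]
    - [0,0,0.79]
    - [0,0,0.81]
    - [0,0,0.81]
  delta_rot:
    - [0,0,0]
    - [0,0,0]
    - [0,0,0]
    - [0,0,0]
    - [0,0,0]
    - [0,0,0]
  claw: [0.7,0.7,0.7,0.7,0.7,0.7]

```text
clock: 23.3
tcp_pos: [0.5386, 0.2211, 0.031]
tcp_rot: [-0.0, 0.994, 0.11, 0.001]
ft_force: [-0.1, 0.9, 0.1]
width: 0.0357
gripper_force: 30.2
```

play_rows:
  offset:
    - [0,0,0.015]
    - [0,0,0.025]
    - [0,0,0.033]
    - [0,0,0.033]
  delta_rot:
    - [0,0,0]
    - [0,0,0]
    - [0,0,0]
    - [0,0,0]
  claw: [0.7,0.7,0.7,0.7]

```text
clock: 23.8
tcp_pos: [0.5382, 0.221, 0.027]
tcp_rot: [-0.0, 0.994, 0.11, 0.0]
ft_force: [-2.0, -1.6, 6.4]
width: 0.0359
gripper_force: 30.9
```

play_rows:
  offset:
    - [0,0,0]
    - [0,0,0]
    - [0,0,0]
    - [0,0,0]
    - [0,0,-0.2]
    - [0,0,-0.6]
    - [0,0,-1.0]
    - [0,0,-1.0]
  delta_rot:
    - [0,0,0]
    - [0,0,0]
    - [0,0,0]
    - [0,0,0]
    - [0,0,0]
    - [0,0,0]
    - [0,0,0]
    - [0,0,0]
  claw: [0.4,0.3,0.1,0,0,0,0,0]

```text
clock: 24.8
tcp_pos: [0.5406, 0.2221, 0.1504]
tcp_rot: [-0.001, 0.994, 0.109, 0.004]
ft_force: [-0.0, 0.1, 0.4]
width: 0.0853
gripper_force: 0.0
```

play_rows:
  offset:
    - [-0.23,0.41,0]
    - [-0.473,0.813,0]
    - [-0.473,0.813,0]
  delta_rot:
    - [0,0,0]
    - [0,0,0]
    - [0,0,0]
  claw: [0,0,0]

```text
clock: 25.18
tcp_pos: [0.5019, 0.1079, 0.145]
tcp_rot: [0.001, 0.994, 0.106, -0.002]
ft_force: [-0.6, -0.4, 0.1]
width: 0.0853
gripper_force: 0.0
```

play_rows:
  offset:
    - [-0.23,0.41,0]
    - [-0.473,0.813,0]
    - [-0.473,0.813,0]
  delta_rot:
    - [0,0,0]
    - [0,0,0]
    - [0,0,0]
  claw: [0,0,0]

```text
clock: 25.55
tcp_pos: [0.468, 0.0019, 0.1454]
tcp_rot: [0.001, 0.994, 0.107, -0.001]
ft_force: [0.4, 0.7, 0.8]
width: 0.0856
gripper_force: 0.0
```

play_rows:
  offset:
    - [-0.23,0.41,0]
    - [-0.473,0.813,0]
    - [-0.473,0.813,0]
  delta_rot:
    - [0,0,0]
    - [0,0,0]
    - [0,0,0]
  claw: [0,0,0]

```text
clock: 25.92
tcp_pos: [0.4345, -0.1046, 0.1457]
tcp_rot: [0.0, 0.994, 0.107, -0.001]
ft_force: [0.4, 1.3, -0.0]
width: 0.0852
gripper_force: 0.0
```

play_rows:
  offset:
    - [-0.23,0.41,0]
    - [-0.473,0.813,0]
    - [-0.473,0.813,0]
    - [-0.473,0.813,0]
  delta_rot:
    - [0,0,0]
    - [0,0,0]
    - [0,0,0]
    - [0,0,0]
  claw: [0,0,0,0]

```text
clock: 26.42
tcp_pos: [0.4027, -0.2077, 0.146]
tcp_rot: [-0.0, 0.994, 0.111, 0.0]
ft_force: [0.2, -0.5, 0.7]
width: 0.0855
gripper_force: 0.0
```

```bash
python3 chk.py
```

```text
26.425 [ 0.40271933 -0.20772952  0.14595823]
-0.105 zmax 0.099 top xy in rack -0.1077 -0.0014 all -0.1073 -0.0047
-0.035 zmax 0.073 top xy in rack -0.0364 -0.0014 all -0.0364 -0.0027
0.035 zmax 0.077 top xy in rack 0.0352 -0.0015 all 0.0343 -0.004
0.105 empty
```

play_rows:
  offset:
    - [0.005,0.014,0.35]
    - [0.005,0.014,0.65]
    - [0.005,0.014,0.8]
    - [0.005,0.014,0.8]
  delta_rot:
    - [0,0,0]
    - [0,0,0]
    - [0,0,0]
    - [0,0,0]
  claw: [0,0,0,0]

```text
clock: 26.98
tcp_pos: [0.4025, -0.2087, 0.0491]
tcp_rot: [-0.001, 0.994, 0.111, -0.001]
ft_force: [0.9, -0.5, 0.6]
width: 0.0855
gripper_force: 0.0
```

play_rows:
  offset:
    - [0,0,0]
    - [0,0,0]
    - [0,0,0]
    - [0,0,0]
    - [0,0,0]
    - [0,0,0]
    - [0,0,0]
    - [0,0,0]
  delta_rot:
    - [0,0,0]
    - [0,0,0]
    - [0,0,0]
    - [0,0,0]
    - [0,0,0]
    - [0,0,0]
    - [0,0,0]
    - [0,0,0]
  claw: [0.3,0.4,0.5,0.6,0.7,0.7,0.7,0.7]

```text
clock: 27.98
tcp_pos: [0.4031, -0.211, 0.0509]
tcp_rot: [0.0, 0.994, 0.11, 0.001]
ft_force: [0.1, 1.1, 5.4]
width: 0.0382
gripper_force: 29.4
```

play_rows:
  offset:
    - [0,0,-0.2]
    - [0,0,-0.5]
    - [0,0,-0.8]
    - [0,0,-0.8]
    - [0,0,-0.8]
  delta_rot:
    - [0,0,0]
    - [0,0,0]
    - [0,0,0]
    - [0,0,0]
    - [0,0,0]
  claw: [0.7,0.7,0.7,0.7,0.7]

```text
clock: 28.6
tcp_pos: [0.402, -0.2108, 0.1458]
tcp_rot: [-0.0, 0.994, 0.11, -0.0]
ft_force: [0.8, -0.5, -1.7]
width: 0.0383
gripper_force: 30.3
```

play_rows:
  offset:
    - [0.15,-0.2,0]
    - [0.31,-0.39,0]
    - [0.46,-0.58,0]
    - [0.613,-0.78,0]
  delta_rot:
    - [0,0,0]
    - [0,0,0]
    - [0,0,0]
    - [0,0,0]
  claw: [0.7,0.7,0.7,0.7]

```text
clock: 29.1
tcp_pos: [0.4531, -0.1027, 0.1447]
tcp_rot: [-0.0, 0.994, 0.11, -0.001]
ft_force: [0.2, 0.1, -0.0]
width: 0.0379
gripper_force: 30.3
```

play_rows:
  offset:
    - [0.15,-0.2,0]
    - [0.31,-0.39,0]
    - [0.46,-0.58,0]
    - [0.613,-0.78,0]
  delta_rot:
    - [0,0,0]
    - [0,0,0]
    - [0,0,0]
    - [0,0,0]
  claw: [0.7,0.7,0.7,0.7]

```text
clock: 29.6
tcp_pos: [0.5045, 0.0045, 0.1446]
tcp_rot: [-0.0, 0.994, 0.11, -0.002]
ft_force: [-0.3, -0.4, -0.8]
width: 0.0379
gripper_force: 30.3
```

play_rows:
  offset:
    - [0.15,-0.2,0]
    - [0.31,-0.39,0]
    - [0.46,-0.58,0]
    - [0.613,-0.78,0]
  delta_rot:
    - [0,0,0]
    - [0,0,0]
    - [0,0,0]
    - [0,0,0]
  claw: [0.7,0.7,0.7,0.7]

```text
clock: 30.1
tcp_pos: [0.5559, 0.1116, 0.1443]
tcp_rot: [0.0, 0.994, 0.11, -0.002]
ft_force: [0.2, -1.0, -0.6]
width: 0.0377
gripper_force: 30.3
```

play_rows:
  offset:
    - [0.15,-0.2,0]
    - [0.31,-0.39,0]
    - [0.46,-0.58,0]
    - [0.613,-0.78,0]
    - [0.613,-0.78,0]
    - [0.613,-0.78,0]
  delta_rot:
    - [0,0,0]
    - [0,0,0]
    - [0,0,0]
    - [0,0,0]
    - [0,0,0]
    - [0,0,0]
  claw: [0.7,0.7,0.7,0.7,0.7,0.7]

```text
clock: 30.85
tcp_pos: [0.6071, 0.2174, 0.1446]
tcp_rot: [0.001, 0.994, 0.109, -0.001]
ft_force: [-1.0, -0.4, -0.5]
width: 0.038
gripper_force: 30.3
```

play_rows:
  offset:
    - [0,0,0.3]
    - [0,0,0.6]
    - [0,0,0.72]
    - [0,0,0.79]
    - [0,0,0.81]
    - [0,0,0.81]
  delta_rot:
    - [0,0,0]
    - [0,0,0]
    - [0,0,0]
    - [0,0,0]
    - [0,0,0]
    - [0,0,0]
  claw: [0.7,0.7,0.7,0.7,0.7,0.7]

```text
clock: 31.6
tcp_pos: [0.6087, 0.2188, 0.0499]
tcp_rot: [-0.0, 0.994, 0.11, 0.001]
ft_force: [-0.2, -0.7, 1.0]
width: 0.0378
gripper_force: 30.3
```

```bash
python3 - <<'E'
from h import *
p=ctrl.read_camera("scene"); cv2.imwrite("pics/s2.png",cv2.resize(p["frame"][150:300,330:530],None,fx=4,fy=4))
E
```

```text
(no output)
```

View pics/s2.png

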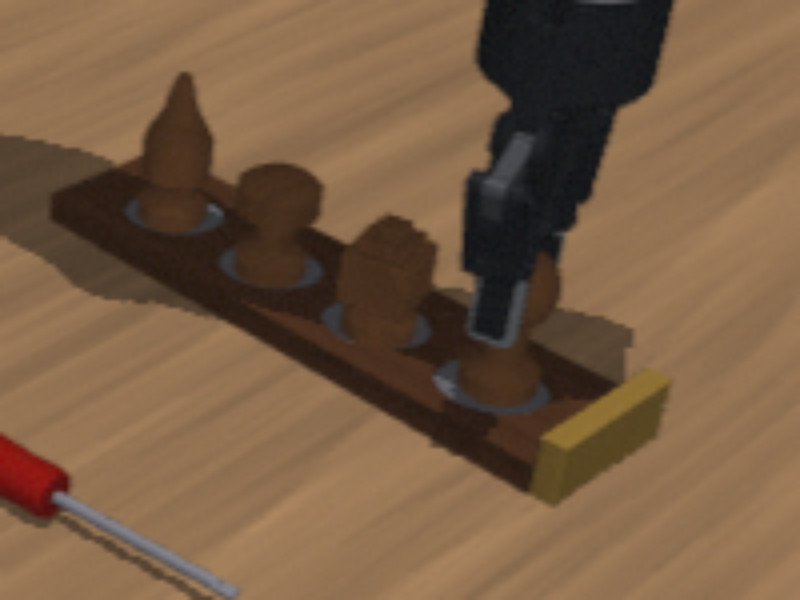

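The crop shows the spire (178,150), mushroom (275,225) and square (385,280) upright in their sockets. The ball's foot (495,380) is over the last socket beside the brass. Lowering it onto the floor.

play_rows:
  offset:
    - [0,0,0.015]
    - [0,0,0.025]
    - [0,0,0.033]
    - [0,0,0.033]
  delta_rot:
    - [0,0,0]
    - [0,0,0]
    - [0,0,0]
    - [0,0,0]
  claw: [0.7,0.7,0.7,0.7]

```text
clock: 32.15
tcp_pos: [0.6087, 0.2189, 0.0461]
tcp_rot: [-0.0, 0.994, 0.11, 0.001]
ft_force: [-0.3, -0.2, 5.2]
width: 0.038
gripper_force: 30.7
```

play_rows:
  offset:
    - [0,0,0]
    - [0,0,0]
    - [0,0,0]
    - [0,0,0]
    - [0,0,-0.2]
    - [0,0,-0.6]
    - [0,0,-1.0]
    - [0,0,-1.0]
  delta_rot:
    - [0,0,0]
    - [0,0,0]
    - [0,0,0]
    - [0,0,0]
    - [0,0,0]
    - [0,0,0]
    - [0,0,0]
    - [0,0,0]
  claw: [0.4,0.3,0.1,0,0,0,0,0]

```text
clock: 33.15
tcp_pos: [0.6108, 0.2197, 0.1698]
tcp_rot: [-0.001, 0.994, 0.109, 0.004]
ft_force: [0.4, -0.1, 0.1]
width: 0.0856
gripper_force: 0.0
```

play_rows:
  offset:
    - [0,0.4,-0.3]
    - [0,0.8,-0.5]
    - [0,0.8,-0.5]
    - [0,0.8,-0.5]
    - [0,0.8,-0.5]
  delta_rot:
    - [0,0,0]
    - [0,0,0]
    - [0,0,0]
    - [0,0,0]
    - [0,0,0]
  claw: [0,0,0,0,0]

```text
clock: 33.78
tcp_pos: [0.6279, 0.1266, 0.2237]
tcp_rot: [-0.0, 0.994, 0.111, -0.001]
ft_force: [1.5, -0.1, 0.5]
width: 0.0855
gripper_force: 0.0
```

```bash
python3 chk.py; python3 - <<'E'
from h import *
p=ctrl.read_camera("scene"); cv2.imwrite("pics/s3.png",cv2.resize(p["frame"][150:300,330:530],None,fx=4,fy=4))
E
```

```text
33.775 [0.62787322 0.12660094 0.22372826]
-0.105 empty
-0.035 empty
0.035 empty
0.105 empty
```

View pics/s3.png

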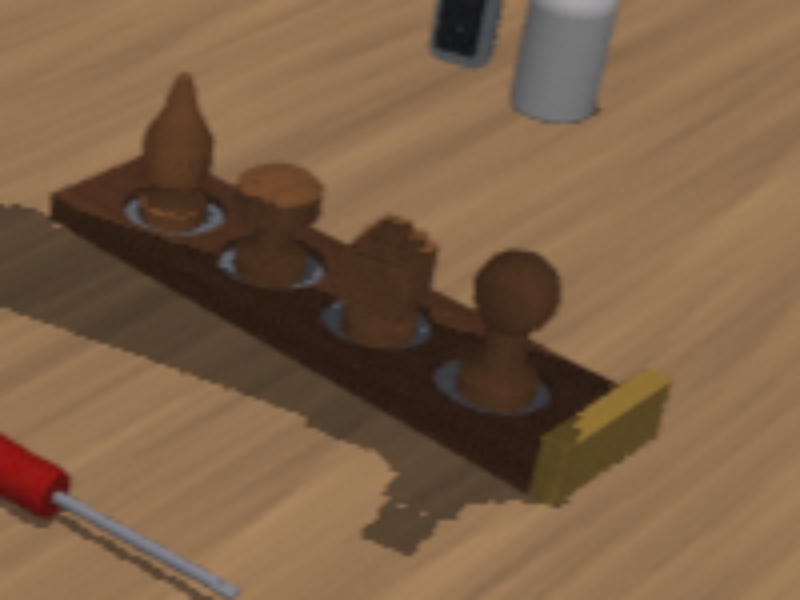

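All four stand in order, but the ball at (517,290) is offset from its foot at (498,385), so I'll measure its tilt. The arm hid the rack from the top camera.

```bash
python3 - <<'E'
from h import *
from scipy.optimize import least_squares
p=ctrl.read_camera("scene"); W=world(p); ok=p["range_z"]>0
m=ok&(np.hypot(W[...,0]-.607,W[...,1]-.219)<.035)
def sph(lo):
    a=W[m&(W[...,2]>lo)]
    return least_squares(lambda c:np.linalg.norm(a-c,axis=1)-.020,[.607,.219,.065],loss="soft_l1",f_scale=.002).x,len(a)
def cyl(lo,hi,r):
    a=W[m&(W[...,2]>lo)&(W[...,2]<hi)&(np.hypot(W[...,0]-.607,W[...,1]-.219)<r+.006)][:,:2]
    return least_squares(lambda c:np.linalg.norm(a-c,axis=1)-r,[.607,.219],loss="soft_l1",f_scale=.001).x,len(a)
print("ball",sph(.05)); print("neck",cyl(.027,.038,.010)); print("foot",cyl(.0125,.0185,.019))
print("foot px",pix(p,[.607,.219,.019]),"vertical above",pix(p,[.607,.219,.065]))
f=m&(W[...,2]>.010); 
w=ctrl.read_camera("wrist"); V=wworld(w); cv2.imwrite("pics/w3.png",w["frame"])
a=V[(w["range_z"]>0)&(np.hypot(V[...,0]-.607,V[...,1]-.219)<.03)&(V[...,2]>.05)&(V[...,2]<.1)]
print("wrist ball",len(a),least_squares(lambda c:np.linalg.norm(a-c,axis=1)-.020,[.607,.219,.065],loss="soft_l1",f_scale=.002).x if len(a)>50 else "")
E
```

```text
ball (array([0.60859037, 0.21985074, 0.06533212]), 411)
neck (array([0.6093826 , 0.21886167]), 62)
foot (array([0.60887108, 0.22012924]), 54)
foot px [452.90187803 242.2286113 ] vertical above [457.3813931  221.94114428]
wrist ball 1615 [0.60825354 0.22075478 0.06434501]
```

View pics/w3.png

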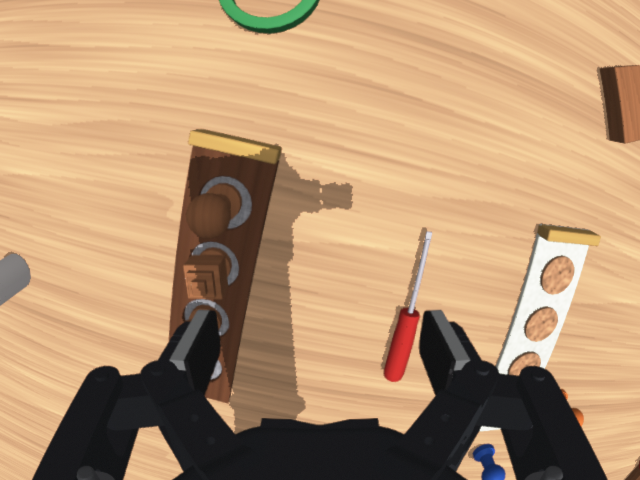

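The ball is upright: ball, neck and foot centres agree within 1 mm, and its centre is at z = 0.065 as it should be. The wrist view shows the ball at (208,217) and the square at (203,278) seated, with the pads empty. The robot touches nothing, so I'm handing in.

```bash
python3 -c "
from workcell import ctrl; print(ctrl.hand_in())"
```

```text
the job is handed in; nothing more can be done
None
```

The job is handed in: all four finials stand upright in the rack in reverse order (from the brass end: ball, square, mushroom, spire), at about 34 s on the robot's clock; hand-in returned no verdict.

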